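# Dispense one coin cell and nudge it into the mat's square pocket

## Robot

A 6-joint arm with a two-finger parallel gripper is mounted at the origin on the work surface. World frame = base frame: x ahead of the robot, y to its left, z up, the work surface at z = 0. Lengths are in mm, angles in rad, forces in N, time in s.
With the tool pointing down it reaches from about 275 to 825 mm from the base axis. Payload 5.2 kg.
Tool frame: the origin (TCP) lies where the fingers leave the gripper's body, on its centre line; the fingertips stand 84 mm ahead of it and the grasp point (between the pads) lies 65 mm ahead of it; z points along the fingers, y is the line along which they close (so a half turn about z gives the same grasp; the last joint's range is limited). The gripper opens to 93 mm and grips with 3 to 60 N. Pads are 15 mm wide; open, the fingers measure 128 mm over their backs; the gripper's body (75 mm by 188 mm) begins 65 mm behind the grasp point.
Start: joints at [-1.407, 0.259, 1.535, -0, 1.348, -0.203], TCP at [197.267, -513.411, 302.753] pointing down, gripper open.
Joint ranges: [-3.14, 3.14], [-0.91, 2.08], [0.19, 2.58], [-1.22, 4.36], [0.22, 2.71], [-3.12, 3.12]. Speed limits (rad/s): [2.57, 2.57, 3.14, 3.14, 3.14, 3.14].

## Interface

Orientations are given as a rotation vector (axis times angle).
In Python, from rig import robot gives the robot as it stands.
- The arm moves only by the tool servo_tool, never from a script. Its argument "targets" is a list of rows, each a list of 2 entries, a list of its own where there are three numbers: the shift along the world's x, y, z in mm, then the turn, a rotation vector about the world's x, y, z in rad. In form: [[[tx, ty, tz], [wx, wy, wz]], ...]. A call has 1 to 8 rows; each row shifts and turns the commanded pose from where the row before left it; what a row does not reach is not made up. A row lasts 1/10 s, in which the tool goes at most 50 mm and 8.59 degrees, less where a joint would pass 70% of its speed; a pose out of reach is approached as far as the arm can. A call with a gripper value outside its range is refused whole. "grip" is the closure, from 0 (fully open) to 1 (shut), set as the call begins (left out, the last holds). The fingers move at their own pace and stop on an object; the grip force is fixed at half the most. Time passes only in rows, so rows that do not move let the fingers close. It gives the time, the measured TCP pose, the force, the opening and the grip force at its end, in the units of the state.
- robot.read_state(): the state, without advancing time (a new reading comes with each control period).
- robot.get_image(name): name is "side" or "top"; returns the picture (384x512x3 uint8, blue, green, red); there is no depth.
- robot.camera_model(name): a dict with "mtx" (3x3 intrinsics, pixels), "rvec" (rotation vector, rad) and "tvec" (3), from world to camera coordinates, as OpenCV has them. Camera axes: x right, y down, z forward; pixel columns grow to the right and rows downward; lengths in mm; the calibration is good to about 2 mm. A picture is of the moment at which its call begins. camera_model takes no time and is no camera call.
- robot.hand_in(): hands the job in; it is judged then, once.
Trained networks look in the newest picture that a camera, given by its name, has taken for a name from the list of things; names that differ only in an ending like _2 or _b are one class to them, and where a whole thing is asked for, a point or a joint stands for the part that bears it (a point fixed in the world has none). Each returns a list of dicts, best first, with "p" (0 to 1); they miss things now and then, are a little off and sometimes report something else, mostly with a low value. They report only what shows in the picture. A call takes as long as a camera call.
- robot.masks_of(camera, thing): "mask" (384x512 bool, what is visible of it) and "box" ([left, top, right, bottom] as shares, 0 to 1, of the picture: columns of its width, rows of its height, round what is visible of it).
- robot.spot_point(camera, thing): "at" ([column, row] as shares, 0 to 1, of the picture: columns of its width, rows of its height: a listed point, or the origin of a listed thing).
The state is a dict: "time": time; "qpos": joint angles; "dq": joint speeds; "effort": joint torques, N m; "eef_pos": TCP position; "tcp_rot": TCP orientation; "ft_force": force on the tool from outside, world axes, zero at the start; "ft_torque": the same for the moment, N m; "grip_width": finger opening in mm; "gripper_force": force on a finger pad.
Only numpy, scipy, OpenCV 4.12 (cv2) and the standard library are available. Lean on these libraries where they do the work, as an engineer would, in place of code of your own. Each camera call takes 0.05 s, during which the arm holds its last target. There are 200 camera calls.

## Task

On the repair bench, press the plunger of the coin-cell dispenser all the way in once and let it spring back, so that a single cell comes out, then nudge that cell aside over the mat until it lies flat in the mat's square pocket. Only push with the fingertips or the outside of the fingers: lift nothing off the bench, let no second cell come out of the dispenser, and leave the spool, the flux tin, the screwdriver and the bottle where they are.

Things in the scene. Friction and masses are not known exactly. Their poses are not given: they have to be found in the camera images.
- dispenser: Coin-cell dispenser, fixed on the grey mat. Origin: on the mat's top surface, under the magazine's axis; x = horizontal direction in which cells come out, z up. Magazine: square tower 32 mm wide (black cap 35 mm wide, 54 mm high in all) with a stack of five cells. Behind it (x = -16 to -65 mm) a grey ejector housing, 44 mm wide, 30 mm high, from which the plunger rod runs back to its button.
- plunger (a joint): Plunger travel in m: 0 = out at rest, 0.040 = fully in, at its stop; slides horizontally along the dispenser's +x. A spring resists with 3 N (out) to 6.2 N (in), plus 50 N per m/s of damping; let go, it returns to 0 by itself in about half a second. Driven fully in, it pushes the lowest cell out onto the apron; when it is back, the stack drops by one.
- plunger_face (a point): Centre of the rear face of the round black palm button (diameter 28 mm, 10 mm thick, axis horizontal), 18 mm above the mat's top and, at rest, 116.5 mm behind the dispenser's origin. Below and behind the button is open mat or bench. It moves with the plunger; press it along the dispenser's +x.
- outlet (a point): Point on the apron about where the ejected cell's middle comes to lie, 38.5 mm in front of the dispenser's origin (the cell may stop up to 10 mm farther out). The apron is a bare steel plate 2 mm thick lying on the mat, 40 mm wide, from the magazine to 72 mm in front of the origin, open on its three outer sides.
- cell0_center (a point): Centre of the lowest cell of the stack, the one that comes out: a steel coin cell, a disc 24.5 mm in diameter and 7.7 mm thick, 10 to 14 g; its z axis is the disc's axis (up at the start).
- cell1_center (a point): Centre of the next cell in the stack, same kind; it must stay in the magazine.
- square_pocket (a point): Centre of the floor of the square pocket, 56 x 56 mm, sunk 3 mm into the mat with straight sides; the only square one of four dark-lined pockets in a row along the mat's far side. x, y parallel to its sides, z up. The mat is grey, 260 x 500 x 5 mm, fixed; its top is 3 mm above this point. A cell lying in the pocket stands 4.7 mm above the mat's top.
- spool_mid (a point): Solder spool standing upright in an oblong pocket (diameter 48 mm, 30 mm high); this is its middle. Bystander.
- tin_mid (a point): Round flux tin in another oblong pocket (diameter 46 mm, 20 mm high); this is its middle. Bystander.
- screwdriver_grip (a point): Handle of a small screwdriver 150 mm long lying on the mat, roughly along x. Bystander.
- bottle_mid (a point): White solvent bottle, diameter 60 mm, 120 mm high, standing on the bench left of the mat; this is its middle. Bystander.
- cell0: The same lowest cell as a body; origin at the centre of its underside.

How it is judged:
By the outcome, as a careful person would: the job done as asked, in the order asked, and still so for the second after the job is handed in, with the robot touching nothing.
It also fails if it takes over 64 s, if anything falls off the work surface, if the arm or the gripper's body presses on something with over 40 N, if the wrist force passes 120 N, or if a joint passes its speed limit or range.

## Working session

There is one attempt and no reset: what is moved stays moved. The work goes in short steps, Python scripts to look and compute and a tool call to move; the robot and the scene stay as the last step left them, time stands still between calls to the robot, and variables do not carry over. Pictures are saved under pics/ and viewed, at most 10 in all, crops included, and the job is handed in when it is done.

Besides the shell and the picture viewer there is one more tool, called after "Emit:" in YAML: its name, and indented under it one key for each argument. servo_tool: Moves the arm, as the interface text tells. Its arguments: {"type":"object","properties":{"targets":{"type":"array"},"grip":{"type":"number"}},"required":["targets"]}

```bash
ls; mkdir -p pics; cat > h.py <<'E'
from rig import robot
import numpy as np, cv2
def ray(cam,at):
    m=robot.camera_model(cam);K=np.array(m["mtx"],float);R=cv2.Rodrigues(np.array(m["rvec"],float))[0];t=np.array(m["tvec"],float).ravel()
    u=np.array([at[0]*512,at[1]*384,1.]);d=R.T@np.linalg.inv(K)@u;return -R.T@t,d
def onz(cam,at,z):
    c,d=ray(cam,at);return c+d*(z-c[2])/d[2]
def px(cam,P):
    m=robot.camera_model(cam)
    return cv2.projectPoints(np.array(P,float).reshape(-1,1,3),np.array(m["rvec"],float),np.array(m["tvec"],float),np.array(m["mtx"],float),None)[0].reshape(-1,2)
E
python3 - <<'E'
from h import *
for c in("top","side"):
    im=robot.get_image(c);cv2.imwrite(f"pics/{c}0.png",im)
    print(c,ray(c,[.5,.5]))
    for n,z in [("plunger_face",23),("dispenser",5),("outlet",7),("square_pocket",2),("cell0_center",11),("spool_mid",17),("tin_mid",12),("screwdriver_grip",12),("bottle_mid",60)]:
        for r in robot.spot_point(c,n)[:2]: print(n,round(r["p"],2),np.round(np.array(r["at"])*[512,384],0),np.round(onz(c,r["at"],z),0))
print(robot.read_state())
E
```

```text
pics
top (array([ 460.02794454,   99.71399515, 1114.75973408]), array([ 0.10025334, -0.02176424, -0.99500009]))
plunger_face 0.58 [264. 209.] [528.  55.  23.]
dispenser 0.62 [308. 199.] [555. -53.   5.]
outlet 0.56 [323. 201.] [552. -88.   7.]
outlet 0.2 [364. 143.] [ 696. -193.    7.]
square_pocket 0.72 [318. 149.] [681. -79.   2.]
cell0_center 0.24 [257. 151.] [673.  74.  11.]
cell0_center 0.23 [364. 144.] [ 692. -190.   11.]
spool_mid 0.71 [366. 141.] [ 699. -194.   17.]
tin_mid 0.72 [257. 152.] [669.  74.  12.]
tin_mid 0.35 [391. 208.] [ 535. -252.   12.]
screwdriver_grip 0.87 [389. 210.] [ 529. -249.   12.]
bottle_mid 0.89 [116. 224.] [490. 400.  60.]
side (array([ 548.13067305, -651.96372401,  853.68931611]), array([ 0.02136701,  0.69140973, -0.72216771]))
plunger_face 0.59 [239. 218.] [523.  48.  23.]
dispenser 0.94 [247. 256.] [542. -62.   5.]
outlet 0.94 [252. 264.] [554. -88.   7.]
square_pocket 0.59 [302. 258.] [682. -72.   2.]
square_pocket 0.23 [253. 264.] [556. -85.   2.]
spool_mid 0.57 [313. 299.] [ 692. -196.   17.]
tin_mid 0.48 [292. 215.] [668.  61.  12.]
screwdriver_grip 0.8 [246. 325.] [ 536. -251.   12.]
bottle_mid 0.93 [230. 131.] [499. 380.  60.]
bottle_mid 0.25 [253. 263.] [ 557. -121.   60.]
{'time': 1.0, 'qpos': array([-1.40680577e+00,  2.58597837e-01,  1.53498828e+00, -1.95168300e-05,
        1.34801137e+00, -2.02798814e-01]), 'dq': array([ 0.00022946,  0.00072498, -0.0006197 ,  0.00014567,  0.00081417,
       -0.00039156]), 'effort': array([ 1.34911599e-03, -4.37213123e+01, -2.84308755e+01,  7.22227874e-02,
        3.10921844e-02,  8.18792820e-07]), 'eef_pos': array([ 197.25946291, -513.4150157 ,  302.75861558]), 'tcp_rot': array([-3.08890266e+00, -5.72932854e-01,  2.97461465e-05]), 'ft_force': array([-0.18076737,  0.4968425 ,  0.34867095]), 'ft_torque': array([ 0.0490786 , -0.0052633 ,  0.01798292]), 'gripper_force': 0.0, 'grip_width': 92.61515493798453}
```

```bash
python3 - <<'E'
import cv2,numpy as np
a=cv2.imread("pics/top0.png")[110:260,220:420];b=cv2.imread("pics/side0.png")[180:345,180:380]
cv2.imwrite("pics/t.png",cv2.resize(a,None,fx=4,fy=4,interpolation=cv2.INTER_CUBIC));cv2.imwrite("pics/s.png",cv2.resize(b,None,fx=3.6,fy=3.6,interpolation=cv2.INTER_CUBIC))
E
```

```text
(no output)
```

View pics/t.png

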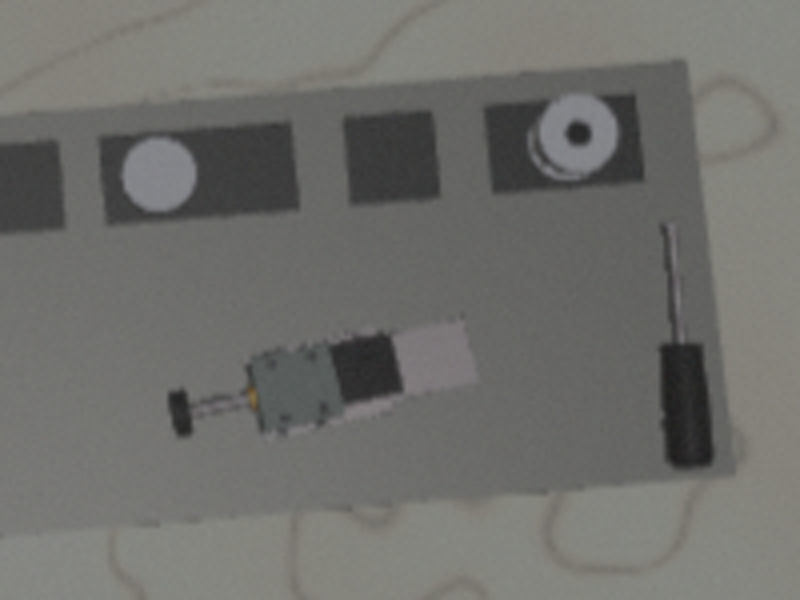

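View pics/s.png

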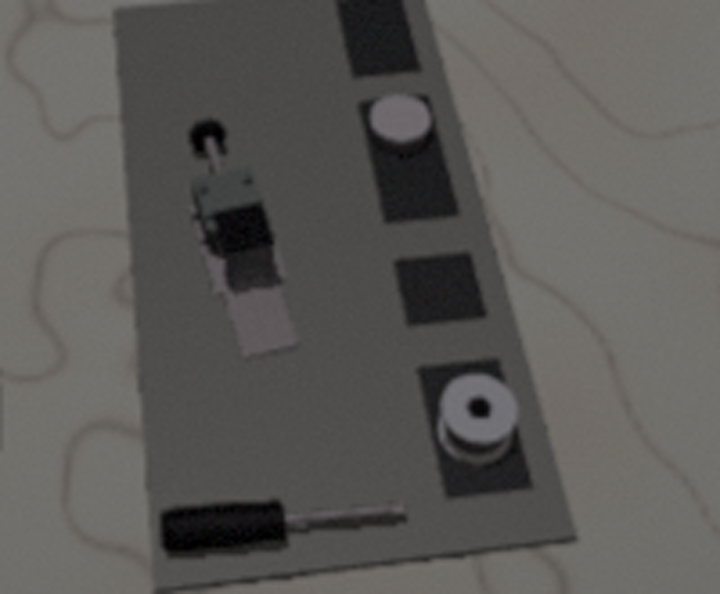

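The top view shows the button at about (265,213), the apron end at (336,190)–(339,205) and the square pocket centred at (318,149). The apron points towards −y, turned slightly to +x. In the side view the button is at about (238,218).

```bash
python3 - <<'E'
from h import *
S=np.array([512,384.])
def T(x,y,z): return onz("top",(np.array([x/4+220,y/4+110]))/S,z)
def D(x,y,z): return onz("side",(np.array([x/3.6+180,y/3.6+180]))/S,z)
pt=[T(*p,2) for p in((345,117),(432,111),(439,197),(350,205))]
ps=[D(*p,5) for p in((395,261),(470,254),(486,317),(409,325))]
print("pocket",np.mean(pt,0),np.mean(ps,0)); print(np.round(pt,0)); print(np.round(ps))
print("apron end",T(463,320,7),T(478,382,7),D(245,355,7),D(298,343,7))
print("button",T(180,413,23),D(207,136,23)); print("cap",T(367,369,59),D(245,227,59))
E
```

```text
pocket [680.20149893 -77.96467045   2.        ] [680.59147722 -81.39612245   5.        ]
[[ 706.  -49.    2.]
 [ 710. -103.    2.]
 [ 655. -107.    2.]
 [ 650.  -52.    2.]]
[[ 651.  -57.    5.]
 [ 705.  -53.    5.]
 [ 709. -106.    5.]
 [ 656. -110.    5.]]
apron end [ 578.28802186 -120.24956934    7.        ] [ 540.23988938 -128.96692442    7.        ] [ 543.3767349  -130.48583495    7.        ] [ 579.41057375 -122.56852382    7.        ]
button [518.82199757  53.84652106  23.        ] [519.34220875  49.23018878  23.        ]
cap [543.50609179 -53.59506621  59.        ] [545.95742344 -62.79713575  59.        ]
```

Emit:
servo_tool:
  targets:
    - [[19.5,38.3,0],[0,0,-0.009]]
    - [[19.5,38.3,0],[0,0,-0.009]]
    - [[19.5,38.3,0],[0,0,-0.009]]
    - [[19.5,38.3,0],[0,0,-0.009]]
    - [[19.5,38.3,0],[0,0,-0.009]]
    - [[19.5,38.3,0],[0,0,-0.009]]
    - [[19.5,38.3,0],[0,0,-0.009]]
    - [[19.5,38.3,0],[0,0,-0.009]]
  grip: 1

```text
time: 1.8
eef_pos: [353.7, -205.4, 303.0]
tcp_rot: [3.107, 0.46, 0.001]
ft_force: [0.8, -0.6, 0.6]
grip_width: 33.4
gripper_force: 0.0
```

Emit:
servo_tool:
  targets:
    - [[19.5,38.3,0],[0,0,-0.009]]
    - [[19.5,38.3,0],[0,0,-0.009]]
    - [[19.5,38.3,0],[0,0,-0.009]]
    - [[19.5,38.3,0],[0,0,-0.009]]
    - [[19.5,38.3,0],[0,0,-0.009]]
    - [[19.5,38.3,0],[0,0,-0.009]]
    - [[19.5,38.3,0],[0,0,-0.009]]
    - [[19.5,38.3,0],[0,0,-0.009]]

```text
time: 2.6
eef_pos: [509.8, 101.2, 302.9]
tcp_rot: [3.122, 0.349, 0.001]
ft_force: [-0.2, -1.2, -0.5]
grip_width: 0.5
gripper_force: 0.0
```

Emit:
servo_tool:
  targets:
    - [[-0.4,0,-45],[0,0,0]]
    - [[0,0,-45],[0,0,0]]
    - [[0,0,-45],[0,0,0]]
    - [[0,0,-45],[0,0,0]]
    - [[0,0,-26],[0,0,0]]
    - [[0,0,0],[0,0,0]]

```text
time: 3.2
eef_pos: [506.2, 99.4, 93.2]
tcp_rot: [-3.121, -0.349, 0.013]
ft_force: [-0.6, 0.6, 0.9]
grip_width: 0.3
gripper_force: 0.0
```

```bash
python3 - <<'E'
from h import *
a=robot.get_image("top")[150:250,220:370];b=robot.get_image("side")[180:290,190:340]
cv2.imwrite("pics/p1.png",np.vstack([cv2.resize(x,None,fx=2.8,fy=2.8,interpolation=cv2.INTER_CUBIC) for x in(a,b)]))
E
```

```text
(no output)
```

View pics/p1.png

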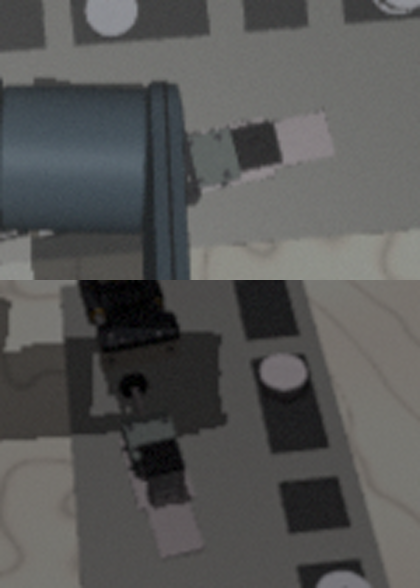

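Emit:
servo_tool:
  targets:
    - [[1,-4.5,0],[0,0,0]]
    - [[1.1,-4.9,0],[0,0,0]]
    - [[1.1,-4.9,0],[0,0,0]]
    - [[0,0,0],[0,0,0]]

```text
time: 3.7
eef_pos: [512.8, 84.3, 97.7]
tcp_rot: [3.122, 0.348, 0.003]
ft_force: [0.1, -0.6, -0.1]
grip_width: 0.2
gripper_force: 0.0
```

Emit:
servo_tool:
  targets:
    - [[1.1,-4.9,0],[0,0,0]]
    - [[1.1,-4.9,0],[0,0,0]]
    - [[1.1,-4.9,0],[0,0,0]]
    - [[1.1,-4.9,0],[0,0,0]]
    - [[1.1,-4.9,0],[0,0,0]]
    - [[1.1,-4.9,0],[0,0,0]]
    - [[1.1,-4.9,0],[0,0,0]]
    - [[0,0,0],[0,0,0]]

```text
time: 4.5
eef_pos: [519.9, 51.1, 96.9]
tcp_rot: [-3.121, -0.348, -0.0]
ft_force: [-0.3, 4.9, 2.2]
grip_width: 0.5
gripper_force: 2.4
```

Emit:
servo_tool:
  targets:
    - [[0.7,-2.9,0],[0,0,0]]
    - [[0.7,-2.9,0],[0,0,0]]
    - [[0.7,-2.9,0],[0,0,0]]
    - [[0.7,-2.9,0],[0,0,0]]
    - [[0,0,0],[0,0,0]]

```text
time: 5.0
eef_pos: [522.6, 39.8, 96.8]
tcp_rot: [-3.121, -0.348, -0.0]
ft_force: [-0.3, 5.7, 2.7]
grip_width: 0.4
gripper_force: 2.9
```

Emit:
servo_tool:
  targets:
    - [[0.5,-2,0],[0,0,0]]
    - [[0.5,-2,0],[0,0,0]]
    - [[0,0,0],[0,0,0]]

```text
time: 5.3
eef_pos: [523.5, 36.0, 96.8]
tcp_rot: [-3.12, -0.348, 0.0]
ft_force: [-0.6, 5.6, 1.8]
grip_width: 0.4
gripper_force: 3.1
```

Emit:
servo_tool:
  targets:
    - [[0.5,-2,0],[0,0,0]]
    - [[0.5,-2,0],[0,0,0]]
    - [[0,0,0],[0,0,0]]

```text
time: 5.6
eef_pos: [523.9, 34.1, 96.9]
tcp_rot: [-3.117, -0.346, 0.001]
ft_force: [-1.4, 17.3, 4.8]
grip_width: 0.5
gripper_force: 8.5
```

Hard stop reached (the force jumped to 17 N). Now I back off and rise.

Emit:
servo_tool:
  targets:
    - [[-2.2,9.8,0],[0,0,0]]
    - [[-3.3,14.6,0],[0,0,0]]
    - [[-4.4,19.5,0],[0,0,0]]
    - [[-4.4,19.5,0],[0,0,0]]
    - [[0,0,40],[0,0,0]]
    - [[-20,0,45],[0,0,0]]
    - [[-45,0,0],[0,0,0]]
    - [[-45,0,0],[0,0,0]]

```text
time: 6.4
eef_pos: [400.1, 94.7, 182.9]
tcp_rot: [3.121, 0.35, 0.006]
ft_force: [0.5, -0.1, -0.4]
grip_width: 0.5
gripper_force: 0.0
```

Emit:
servo_tool:
  targets:
    - [[-45,0,0],[0,0,0]]
    - [[0,-45,0],[0,0,0]]
    - [[0,-45,0],[0,0,0]]
    - [[0,-45,0],[0,0,0]]

```text
time: 6.8
eef_pos: [354.8, -41.1, 182.1]
tcp_rot: [3.12, 0.353, 0.002]
ft_force: [1.6, -1.4, 1.0]
grip_width: 0.6
gripper_force: 0.0
```

```bash
python3 - <<'E'
from h import *
A=robot.get_image("top");B=robot.get_image("side")
for c in("top","side"):
    for n,z in [("cell0_center",11),("cell0",7),("plunger_face",23)]:
        for r in robot.spot_point(c,n)[:2]: print(c,n,round(r["p"],2),np.round(np.array(r["at"])*[512,384],0),np.round(onz(c,r["at"],z),1))
    for r in robot.masks_of(c,"cell0")[:2]:
        ys,xs=np.nonzero(r["mask"]); at=[(xs.mean()+.5)/512,(ys.mean()+.5)/384]; print("mask",c,r["p"],len(xs),np.round(onz(c,at,13),1))
a=A[150:250,220:370];b=B[180:290,190:340]
cv2.imwrite("pics/p2.png",np.vstack([cv2.resize(x,None,fx=2.8,fy=2.8,interpolation=cv2.INTER_CUBIC) for x in(a,b)]))
E
```

```text
top cell0_center 0.4 [323. 200.] [552.8 -86.9  11. ]
top cell0 0.45 [322. 201.] [550.7 -87.    7. ]
top plunger_face 0.62 [266. 212.] [522.1  52.6  23. ]
top plunger_face 0.36 [366. 146.] [ 684.9 -192.    23. ]
mask top 0.39 74 [550.6 -92.3  13. ]
side cell0_center 0.46 [251. 268.] [ 550.4 -102.7   11. ]
side cell0 0.28 [316. 301.] [ 699.  -195.4    7. ]
side plunger_face 0.51 [238. 216.] [520.4  57.2  23. ]
```

View pics/p2.png

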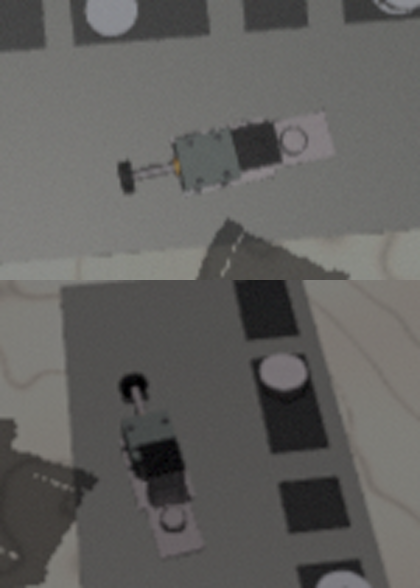

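The cell lies flat on the apron at about (552,−94) and the plunger is back at rest. Next I go behind the cell on its −x side.

Emit:
servo_tool:
  targets:
    - [[40,-15.5,0],[0,0,0]]
    - [[40,-15.5,0],[0,0,0]]
    - [[40,-15.5,0],[0,0,0]]
    - [[39,-15.5,-20],[0,0,0]]
    - [[0,0,-30],[0,0,0]]
    - [[0,0,-25],[0,0,0]]
    - [[0,0,-7],[0,0,0]]
    - [[0,0,0],[0,0,0]]

```text
time: 8.1
eef_pos: [513.6, -101.2, 98.7]
tcp_rot: [-3.12, -0.351, 0.004]
ft_force: [0.4, -0.1, 0.2]
grip_width: 0.4
gripper_force: 0.0
```

Emit:
servo_tool:
  targets:
    - [[0,0,-1],[0,0,0]]
    - [[0,0,0],[0,0,0]]
    - [[0,0,0],[0,0,0]]

```text
time: 8.4
eef_pos: [514.8, -102.5, 100.0]
tcp_rot: [3.121, 0.349, 0.003]
ft_force: [-0.5, 0.1, -1.0]
grip_width: 0.3
gripper_force: 0.0
```

Emit:
servo_tool:
  targets:
    - [[0,-1,-3],[0,0,0]]
    - [[0,0,-3],[0,0,0]]
    - [[3.9,0.9,0],[0,0,0]]
    - [[3.9,0.9,0],[0,0,0]]
    - [[3.9,0.9,0],[0,0,0]]
    - [[0,0,0],[0,0,0]]

```text
time: 9.0
eef_pos: [526.8, -100.7, 92.8]
tcp_rot: [3.122, 0.35, 0.001]
ft_force: [0.1, 0.0, 0.5]
grip_width: 0.8
gripper_force: 0.0
```

```bash
python3 - <<'E'
from h import *
B=robot.get_image("side")
print(robot.read_state()["eef_pos"])
cv2.imwrite("pics/p3.png",cv2.resize(B[210:310,200:330],None,fx=4.5,fy=4.5,interpolation=cv2.INTER_CUBIC))
E
```

```text
[ 526.38172223 -100.63485322   92.74934979]
```

View pics/p3.png

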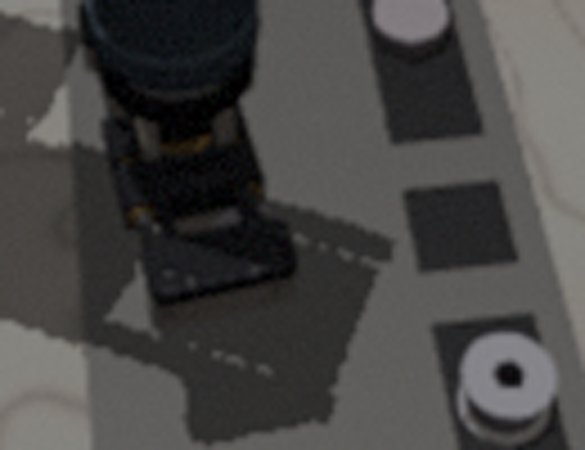

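Emit:
servo_tool:
  targets:
    - [[3.9,0.9,0.5],[0,0,0]]
    - [[3.9,0.9,0],[0,0,0]]
    - [[3.9,0.9,0],[0,0,0]]
    - [[3.9,0.9,0],[0,0,0]]
    - [[3.9,0.9,0],[0,0,0]]
    - [[3.9,0.9,0],[0,0,0]]
    - [[3.9,0.9,0],[0,0,0]]
    - [[3.9,0.9,0],[0,0,0]]

```text
time: 9.85
eef_pos: [557.5, -93.4, 93.2]
tcp_rot: [-3.122, -0.349, 0.0]
ft_force: [0.6, -0.3, 0.2]
grip_width: 0.6
gripper_force: 0.0
```

Emit:
servo_tool:
  targets:
    - [[3.9,0.9,0],[0,0,0]]
    - [[3.9,0.9,0],[0,0,0]]
    - [[3.9,0.9,0],[0,0,0]]
    - [[3.9,0.9,0],[0,0,0]]
    - [[3,0.7,0],[0,0,0]]
    - [[1,0.2,0],[0,0,0]]
    - [[0,0,0],[0,0,0]]

```text
time: 10.55
eef_pos: [576.9, -89.0, 93.2]
tcp_rot: [3.122, 0.349, -0.0]
ft_force: [-0.0, -0.1, 0.0]
grip_width: 0.7
gripper_force: 0.0
```

Emit:
servo_tool:
  targets:
    - [[-6,-1,0],[0,0,0]]
    - [[-10,-2,15],[0,0,0]]
    - [[0,0,45],[0,0,0]]
    - [[-30,0,30],[0,0,0]]
    - [[-49,0,0],[0,0,0]]
    - [[-49,0,0],[0,0,0]]
    - [[-49,0,0],[0,0,0]]
    - [[-30,0,0],[0,0,0]]

```text
time: 11.35
eef_pos: [349.8, -90.7, 182.7]
tcp_rot: [-3.121, -0.349, 0.003]
ft_force: [-0.1, 0.1, 1.4]
grip_width: 0.5
gripper_force: 0.0
```

```bash
cat > look.py <<'E'
from h import *
import sys
k=sys.argv[1]
A=robot.get_image("top");B=robot.get_image("side")
for c in("top","side"):
    for r in robot.spot_point(c,"cell0_center")[:2]: print(c,round(r["p"],2),np.round(np.array(r["at"])*[512,384],1),np.round(onz(c,r["at"],9),1))
print(robot.read_state()["eef_pos"])
a=A[125:225,270:390];b=B[220:320,220:340]
cv2.imwrite(f"pics/{k}.png",np.vstack([cv2.resize(x,None,fx=3,fy=3,interpolation=cv2.INTER_CUBIC) for x in(a,b)]))
E
python3 look.py p4
```

```text
top 0.5 [318.6 180.3] [601.7 -78.1   9. ]
side 0.62 [231.  129.6] [498.6 455.3   9. ]
side 0.56 [272.1 261.7] [604.4 -85.6   9. ]
[353.63979829 -92.25224448 183.69191326]
```

View pics/p4.png

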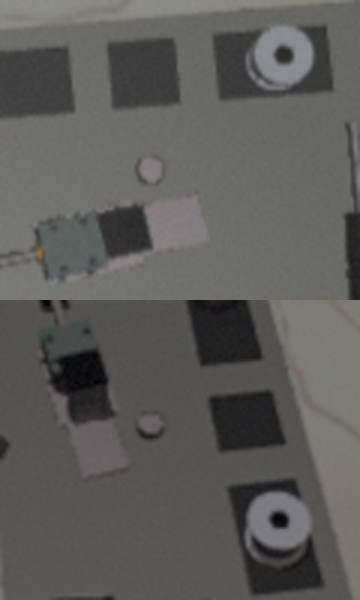

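The cell is flat on the mat at about (601,−82), and the dispenser and bystanders look unchanged. I'll open the fingers about 11 mm as a cradle, turn the tool square to the pocket and push on.

Emit:
servo_tool:
  targets:
    - [[45,-2,0],[0,0,-0.04]]
    - [[45,-2,0],[0,0,-0.04]]
    - [[45,-2,0],[0,0,-0.04]]
    - [[45,-2,0],[0,0,-0.04]]
    - [[36,0,-20],[0,0,-0.025]]
    - [[0,0,-30],[0,0,0]]
    - [[0,0,-27],[0,0,0]]
    - [[0,0,0],[0,0,0]]
  grip: 0.88

```text
time: 12.35
eef_pos: [568.7, -98.9, 101.8]
tcp_rot: [-3.138, -0.061, 0.011]
ft_force: [-1.1, 0.4, -0.2]
grip_width: 11.3
gripper_force: 0.0
```

Emit:
servo_tool:
  targets:
    - [[0,0,-6],[0,0,0]]
    - [[0,0,0],[0,0,0]]
    - [[0,0,0],[0,0,0]]

```text
time: 12.65
eef_pos: [570.7, -100.3, 101.6]
tcp_rot: [3.14, 0.059, 0.004]
ft_force: [0.3, 0.2, 0.4]
grip_width: 11.4
gripper_force: 0.0
```

Emit:
servo_tool:
  targets:
    - [[0,0,-4],[0,0,0]]
    - [[0,0,-4],[0,0,0]]
    - [[3,6,0],[0,0,0]]
    - [[3,6,0],[0,0,0]]
    - [[3,5,0],[0,0,0]]
    - [[0,0,0],[0,0,0]]
    - [[0,0,0],[0,0,0]]

```text
time: 13.35
eef_pos: [579.0, -82.6, 92.3]
tcp_rot: [3.141, 0.061, 0.0]
ft_force: [0.6, -0.4, 0.7]
grip_width: 11.1
gripper_force: 0.0
```

Emit:
servo_tool:
  targets:
    - [[4,0.1,0],[0,0,0]]
    - [[4,0.2,0],[0,0,0]]
    - [[4,0.1,0],[0,0,0]]
    - [[4,0.2,0],[0,0,0]]
    - [[4,0.1,0],[0,0,0]]
    - [[4,0.2,0],[0,0,0]]
    - [[4,0.1,0],[0,0,0]]
    - [[4,0.2,0],[0,0,0]]

```text
time: 14.15
eef_pos: [611.1, -81.8, 92.2]
tcp_rot: [-3.141, -0.059, 0.0]
ft_force: [0.9, -0.7, 0.4]
grip_width: 11.2
gripper_force: 0.1
```

Emit:
servo_tool:
  targets:
    - [[4,0.1,0],[0,0,0]]
    - [[4,0.2,0],[0,0,0]]
    - [[4,0.1,0],[0,0,0]]
    - [[4,0.2,0],[0,0,0]]
    - [[4,0.1,0],[0,0,0]]
    - [[4,0.2,0],[0,0,0]]
    - [[4,0.1,0],[0,0,0]]
    - [[3,0.2,0],[0,0,0]]

```text
time: 14.95
eef_pos: [642.2, -80.6, 92.3]
tcp_rot: [3.141, 0.059, 0.0]
ft_force: [-0.4, -0.3, -0.1]
grip_width: 11.1
gripper_force: 0.0
```

Emit:
servo_tool:
  targets:
    - [[3,0.1,0],[0,0,0]]
    - [[3,0.2,0],[0,0,0]]
    - [[3,0.1,0],[0,0,0]]
    - [[3,0.2,0],[0,0,0]]
    - [[3,0.1,0],[0,0,0]]
    - [[3,0.2,0],[0,0,0]]
    - [[2,0.1,0],[0,0,0]]
    - [[0,0,0],[0,0,0]]

```text
time: 15.75
eef_pos: [662.0, -79.6, 92.2]
tcp_rot: [3.141, 0.06, 0.0]
ft_force: [0.2, 0.7, 0.3]
grip_width: 10.9
gripper_force: 0.0
```

Emit:
servo_tool:
  targets:
    - [[-8,0,0],[0,0,0]]
    - [[-10,0,15],[0,0,0]]
    - [[0,0,45],[0,0,0]]
    - [[-45,0,30],[0,0,0]]
    - [[-49,0,0],[0,0,0]]
    - [[-49,0,0],[0,0,0]]
    - [[-49,0,0],[0,0,0]]
    - [[-49,0,0],[0,0,0]]

```text
time: 16.55
eef_pos: [403.4, -79.1, 179.9]
tcp_rot: [3.141, 0.06, -0.0]
ft_force: [-0.1, -1.4, 1.0]
grip_width: 11.1
gripper_force: 0.0
```

Emit:
servo_tool:
  targets:
    - [[-45,0,0],[0,0,0]]
    - [[0,0,0],[0,0,0]]

```text
time: 16.75
eef_pos: [354.4, -77.1, 178.8]
tcp_rot: [-3.138, -0.058, 0.009]
ft_force: [0.6, -0.0, 0.6]
grip_width: 11.4
gripper_force: 0.0
```

```bash
python3 look.py p5
```

```text
top 0.49 [319.4 149.2] [679.3 -80.6   9. ]
side 0.43 [304.6 259.7] [686.1 -82.9   9. ]
side 0.26 [230.9 130.6] [498.3 449.7   9. ]
[362.24875668 -80.15976824 180.58752803]
```

View pics/p5.png

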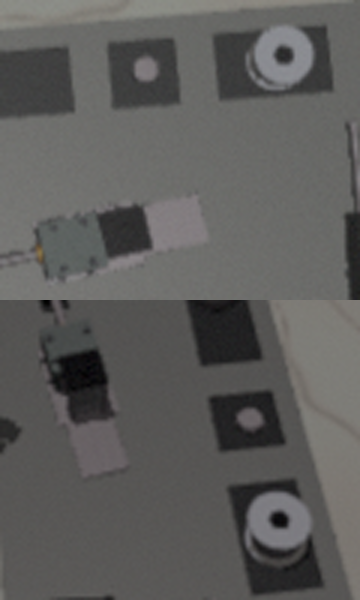

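The picture shows the cell flat in the middle of the square pocket: top crop (146,69), side crop (249,418). The apron is empty and the spool hasn't moved, so I'm handing in.

```bash
python3 -c "
from rig import robot
print(robot.hand_in())"
```

```text
the job is handed in; nothing more can be done
None
```

I pressed the plunger once to its stop and it sprang back; the one cell that came out now lies flat in the square pocket. I handed the job in at about 17 s; no second cell came out, and the arm didn't go near the spool, flux tin, screwdriver or bottle.

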